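Open a filler port whose cap may have a reverse thread

ROBOT

A 6-joint arm with a two-finger parallel gripper is mounted at the origin on the work surface. World frame = base frame: x ahead of the robot, y to its left, z up, the work surface at z = 0. Lengths are in m, angles in rad, forces in N, time in s.
With the tool pointing down it reaches from about 0.3 to 0.775 m from the base axis. Payload 14.6 kg.
Tool frame: the origin (TCP) lies at the very end of the fingers, on their centre line; the grasp point (between the pads) lies ctrl.hold_point_z behind it (ctrl.hold_point_z is the distance from the TCP to the grasp point, in m); z points along the fingers, y is the line along which they close (so a half turn about z gives the same grasp; the last joint's range is limited). The gripper opens to 94 mm and grips with 3 to 60 N. Pads are 16 mm wide; open, the fingers measure 119 mm over their backs; the gripper's body (75 mm by 177 mm) begins 78 mm behind the grasp point.
Start: joints at [1.163, 0.3, 1.521, -0, 1.321, -0.067], TCP at [0.184, 0.518, 0.205] pointing down, gripper open.
Joint ranges: [-3.03, 3.03], [-0.79, 2.21], [0.23, 2.52], [-1.04, 4.18], [0, 3.07], [-2.55, 2.55]. Speed limits (rad/s): [2.22, 2.22, 2.57, 3.14, 3.14, 3.14].

INTERFACE

Orientations are given as a rotation vector (axis times angle).
In Python, from rig import ctrl, claw, sensors, cams, order gives the robot as it stands. Calls block until the motion is done:
- ctrl.move_to(position, orientation): joint-space move of the TCP to a pose.
- ctrl.move_l(position, max_speed=0.15, rot=None): straight line of the TCP; rot=None keeps the orientation; max_speed is the mean speed in m/s.
- ctrl.move_joints(angles): joint-space move.
- claw.gripper_to(opening, force=None): finger opening in m; force is the grip in N (None keeps the last); returns when the fingers have stopped.
- ctrl.sleep(seconds).
- ctrl.inverse_kinematics(position, orientation): joint angles nearest the present ones, or None.
- sensors.get_state(): the state.
- cams.capture(name): name is "scene" or "top" or "wrist"; returns the picture (400x640x3 uint8, red, green, blue); there is no depth.
- cams.get_calibration(name): a dict with "K" (3x3 intrinsics, pixels), "world_to_cam" (4x4, takes a point from world to camera coordinates). Camera axes: x right, y up, looking along -z (the intrinsics and any distortion apply to the point x, -y, -z); pixel columns grow to the right and rows downward; lengths in m; the calibration is good to about 2 mm. A picture is of the moment at which its call begins: read the wrist's pose just before it. get_calibration takes no time and is no camera call; for the wrist camera it gives the pose at the moment of the call.
A pose or a line that the arm cannot do raises ctrl.IKError and nothing moves.
- order.finish_job(): hands the job in; it is judged then, once.
Trained networks look in the newest picture that a camera, given by its name, has taken for a name from the list of things; names that differ only in an ending like _2 or _b are one class to them, and where a whole thing is asked for, a point or a joint stands for the part that bears it (a point fixed in the world has none). Each returns a list of dicts, best first, with "score" (0 to 1); they miss things now and then, are a little off and sometimes report something else, mostly with a low value. They report only what shows in the picture. A call takes as long as a camera call. They do not tell look-alikes from the thing itself.
- cams.search_frame(camera, label): "position" ([column, row] in pixels, amid what is visible of it).
- cams.cut_out(camera, label): "region" (400x640 bool, what is visible of it) and "position" ([column, row] in pixels, amid what is visible of it).
The state is a dict: "time": time; "qpos": joint angles; "dq": joint speeds; "effort": joint torques, N m; "position": TCP position; "tcp_rot": TCP orientation; "force": force on the tool from outside, world axes, zero at the start; "wrist_torque": the same for the moment, N m; "grip_width": finger opening in m; "grip_force": force on a finger pad.
Only numpy, scipy, OpenCV 4.12 (cv2) and the standard library are available. Lean on these libraries where they do the work, as an engineer would, in place of code of your own. Each camera call takes 0.05 s, during which the arm holds its last target. There are 200 camera calls.

TASK

Take the cap with the raised bar across its top off the two-port oil filler block and leave the plain-topped cap alone. Nobody knows whether it loosens the usual way or is reverse-threaded, so try it one way and, if it stops at once, the other; turn it loose the way it gives, then lift it off. Finish still holding the cap in the gripper, upright and still, at least a hand's width clear above the block; do not put it down, and leave the things on the bench where they are.

Things in the scene. Friction and masses are not known exactly. Their poses are not given: they have to be found in the camera images.
- block: Oil filler block, grey aluminium, screwed to the bench: 90 (x) x 230 (y) x 50 mm high, flat top, on a foot plate 130 x 260 x 8 mm. Origin: centre of its underside, on the bench; z up, y along its length. On top two round steel seats, 68 mm across, 8 mm high (tops 58 mm above the bench), at y = +75 and -75 mm; each carries a cap. Place and yaw vary.
- barred_cap: The cap to take off: grey plastic, twelve-sided, 54 mm across flats, 40 mm tall plus a raised bar 50 x 10 x 12 mm across its flat top (52 mm in all), about 90 g. On either seat. Origin: centre of its underside, 58 mm above the bench when on; z up, x along the bar and square to one pair of flats (a pair every 30 degrees). When tightened the bar lies along the block's x.
- barred_lugs (a point): Point inside the barred cap, 6 mm above its underside, at its two coarse lugs. One way the cap meets a hard stop after 3 to 12 degrees (it gives a little); the other way it turns easily and level (no climb) to a hard stop at about 80. It lifts straight off when turned 55 to 80 degrees from tightened (aim for 69); before that the lugs hold it down.
- barred_top (a point): Centre of the barred cap's flat top, 40 mm above its underside, under the bar. Seen from above the cap may loosen counter-clockwise (usual) or clockwise (reverse): this differs from run to run, cannot be seen and does not depend on the seat. The stub inside it stands 26 mm above the seat: lift straight for 30 mm or more.
- plain_cap: The other cap, the same in size and material but with a plain flat top 40 mm tall, on the other seat. Must stay on, unturned. Origin: centre of its underside; axes as for the barred cap.
- spray_can: Bystander: loose spray can, 64 mm across, 180 mm tall, to the left of the block. Origin: centre of its underside.
- parts_bin: Bystander: open blue plastic bin 160 x 110 x 70 mm with fasteners, to the right of the block. Origin: centre of its underside.
- wrench: Bystander: steel wrench 180 mm long lying beyond the block. Origin: on the bench under its middle.
Mind the look-alikes: they are no part of the job. Leave any blue look-alike of the plain_cap alone.

How it is judged:
By the outcome, as a careful person would: the job done as asked, in the order asked, and still so for the second after the job is handed in, while the arm keeps its last pose, push and grip.
It also fails if it takes over 42 s, if anything falls off the work surface, if the arm or the gripper's body presses on something with over 40 N, if the wrist force passes 120 N, or if a joint passes its speed limit or range.

## Working session

There is one attempt and no reset: what is moved stays moved. The work goes in short steps, each a Python script; the robot and the scene stay as the last script left them, time stands still between calls to the robot, and variables do not carry over. Pictures are saved under pics/ and viewed, at most 10 in all, crops included, and the job is handed in when it is done.

```bash
mkdir -p pics
cat > h.py <<'E'
import numpy as np, cv2
from rig import ctrl, claw, sensors, cams, order
def save(n,f,crop=None,s=1):
    im=cams.capture(n)
    if crop: im=im[crop[1]:crop[3],crop[0]:crop[2]]
    im=cv2.resize(im,None,fx=s,fy=s,interpolation=cv2.INTER_CUBIC)
    cv2.imwrite('pics/'+f,im[:,:,::-1])
def p2w(n,px,z,c=None):
    c=c or cams.get_calibration(n); K=np.array(c['K']); T=np.array(c['world_to_cam'])
    r=np.linalg.solve(K,[px[0],px[1],1]); r=np.array([r[0],-r[1],-r[2]])
    R=T[:3,:3]; o=-R.T@T[:3,3]; d=R.T@r
    return o+d*(z-o[2])/d[2]
def w2p(n,p):
    c=cams.get_calibration(n); q=np.array(c['world_to_cam'])@np.r_[p,1]; v=np.array(c['K'])@[q[0],-q[1],-q[2]]; return v[:2]/v[2]
E
python3 - <<'E'
from h import *
print(ctrl.hold_point_z, cams.get_calibration('top').keys())
save('top','top.png'); save('scene','scene.png')
s=sensors.get_state();print(s['time'],s['force'],s['grip_width'],s['tcp_rot'])
for n,z in [('block',.05),('barred_cap',.098),('barred_top',.098),('plain_cap',.098),('spray_can',.18),('parts_bin',.07),('wrench',0)]:
    for d in cams.search_frame('top',n)[:4]: print(n,round(d['score'],2),np.round(d['position']),np.round(p2w('top',d['position'],z),3))
E
```

```text
0.0188 dict_keys(['K', 'world_to_cam'])
0.1 [ 1.01555493  0.5098571  -0.04669952] 0.09403318512786196 [-5.32655547e-01 -3.09581147e+00  1.62589306e-03]
block 0.72 [480. 217.] [ 0.599 -0.409  0.05 ]
block 0.57 [358. 223.] [ 0.585 -0.088  0.05 ]
barred_cap 0.73 [392. 228.] [ 0.567 -0.169  0.098]
barred_top 0.86 [392. 228.] [ 0.568 -0.17   0.098]
plain_cap 0.92 [286. 195.] [0.653 0.1   0.098]
plain_cap 0.9 [337. 212.] [ 0.607 -0.032  0.098]
plain_cap 0.78 [267. 219.] [0.592 0.148 0.098]
plain_cap 0.5 [393. 229.] [ 0.565 -0.172  0.098]
spray_can 0.58 [157. 234.] [0.549 0.392 0.18 ]
parts_bin 0.93 [483. 216.] [ 0.599 -0.409  0.07 ]
wrench 0.82 [315. 150.] [0.797 0.029 0.   ]
```

View pics/top.png

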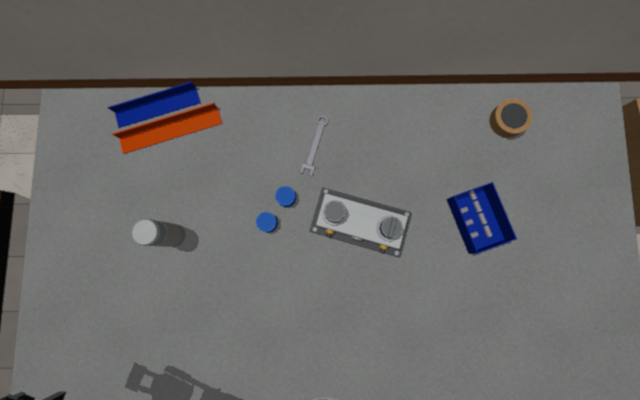

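View pics/scene.png

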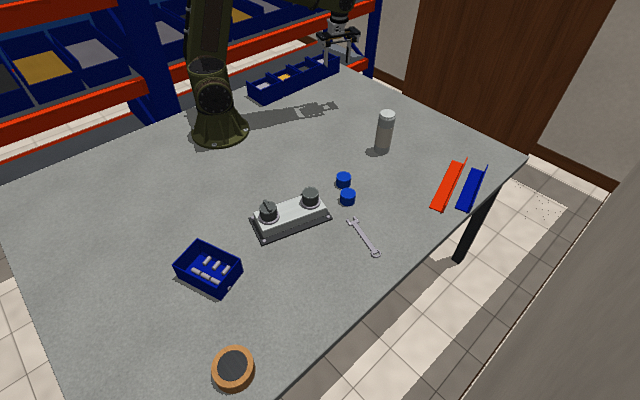

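The three-dimensional candidates for a cap are:
- grey cap with a bar at px (392,228)
- plain grey cap at (337,212)
- two blue look-alikes at (286,195) and (267,219)

The one at (392,228) fits, because it is the only one on the block with a bar. I'll go above it and confirm with a close-up.

```bash
cat >> h.py <<'E'
from scipy.spatial.transform import Rotation as Ro
def rv(a):  # tool down, closing line at world angle a (rad)
    c,s=np.cos(a),np.sin(a)
    return Ro.from_matrix(np.array([[-s,c,0],[c,s,0],[0,0,-1]]).T.reshape(3,3)if 0 else np.column_stack([[-s,c,0],[c,s,0],[0,0,-1]])).as_rotvec()
E
python3 - <<'E'
from h import *
b=np.array([.567,-.169]); a0=np.radians(-16.3)
best=[]
for k in range(12):
    a=a0+k*np.pi/6
    q=[ctrl.inverse_kinematics([*b,.3],rv(a+d)) for d in (0,1.4,-1.4)]
    print(k,[None if x is None else round(x[5],2) for x in q])
    if q[0] is not None and abs(q[0][5])<2.5: best.append((abs(q[0][5]),k))
k=min(best)[1]; print(k)
s=sensors.get_state(); 
ctrl.move_l([.184,.518,.30],max_speed=.2)
ctrl.move_to([b[0],b[1],.27],rv(a0+k*np.pi/6))
c=cams.get_calibration('wrist'); T=np.array(c['world_to_cam']); print('cam',-T[:3,:3].T@T[:3,3],w2p('wrist',[*b,.098]))
im=cams.capture('wrist'); cv2.imwrite('pics/w1.png',im[:,:,::-1])
for n in ['barred_cap','plain_cap']:
    for d in cams.cut_out('wrist',n)[:3]:
        print(n,d['score'],d['position'],p2w('wrist',d['position'],.098,c))
print(sensors.get_state()['time'])
E
```

```text
0 [np.float64(-0.07), np.float64(-1.47), np.float64(1.33)]
1 [np.float64(-0.59), np.float64(-1.99), np.float64(0.81)]
2 [np.float64(-1.11), np.float64(-2.51), np.float64(0.29)]
3 [np.float64(-1.64), None, np.float64(-0.24)]
4 [np.float64(-2.16), None, np.float64(-0.76)]
5 [None, np.float64(2.2), np.float64(-1.29)]
6 [None, np.float64(1.67), np.float64(-1.81)]
7 [np.float64(2.55), np.float64(1.15), np.float64(-2.33)]
8 [np.float64(2.03), np.float64(0.63), None]
9 [np.float64(1.5), np.float64(0.1), None]
10 [np.float64(0.98), np.float64(-0.42), np.float64(2.38)]
11 [np.float64(0.46), np.float64(-0.94), np.float64(1.86)]
0
cam [ 0.58926581 -0.09218546  0.44898953] [318.8831253  186.72366015]
barred_cap 0.75 [321.4, 181.9] [ 0.57081255 -0.16495088  0.098     ]
plain_cap 0.85 [323.5, 29.1] [ 0.61155542 -0.0312016   0.098     ]
4.0
```

View pics/w1.png

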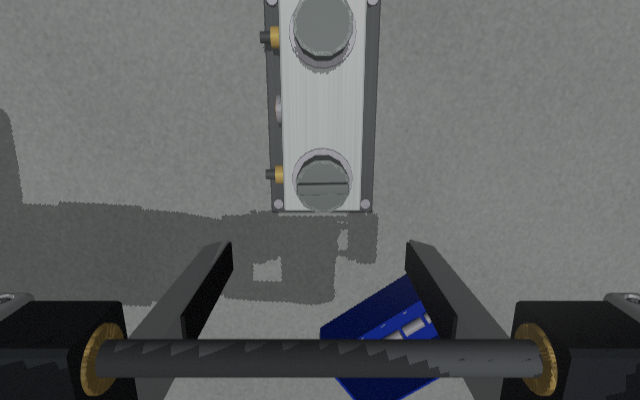

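The wrist view shows the barred cap at (322,182), with its bar nearly horizontal in the image, and the plain cap at (323,29). I'll confirm in an enlarged crop and get the yaw from the foot-plate screws.

Run:
```python
from h import *
im=cv2.imread('pics/w1.png'); cv2.imwrite('pics/w1c.png',cv2.resize(im[140:220,265:385],None,fx=6,fy=6,interpolation=cv2.INTER_CUBIC))
for a,b in [((278,205),(364,205)),((272,3),(373,3)),((278,205),(272,3)),((364,205),(373,3))]:
    A,B=p2w('wrist',a,.01),p2w('wrist',b,.01); d=B-A; print(A[:2].round(4),B[:2].round(4),np.degrees(np.arctan2(d[1],d[0])))
# bar ends at z=.11
A,B=p2w('wrist',(298,184),.11),p2w('wrist',(348,182.5),.11);d=B-A;print(A,B,(A+B)/2,np.degrees(np.arctan2(d[1],d[0])),np.linalg.norm(d))
```

```text
[ 0.5045 -0.1968] [ 0.6099 -0.2276] -16.30634594939249
[0.57  0.025] [ 0.6767 -0.0063] -16.32414924000207
[ 0.5045 -0.1968] [0.57  0.025] 73.55494732254766
[ 0.6099 -0.2276] [ 0.6767 -0.0063] 73.21182556700684
[ 0.54901122 -0.15829654  0.11      ] [ 0.5959583  -0.17048423  0.11      ] [ 0.57248476 -0.16439039  0.11      ] -14.553010221431302 0.04850327330812785
```

View pics/w1c.png

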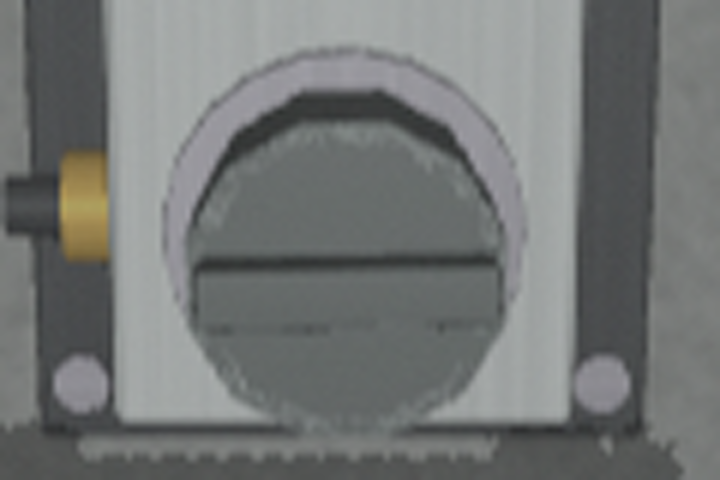

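It is confirmed: this cap has the raised bar, and the bar runs along block x (yaw about -16.3°). The bar top's centre at crop (347,297) puts the cap at about (0.5705, -0.170). Next I descend, grip and probe the turn.

```bash
cat >> h.py <<'E'
def st(t=''):
    s=sensors.get_state(); R=Ro.from_rotvec(s['tcp_rot']).as_matrix()
    print(t,round(s['time'],2),'a',round(np.degrees(np.arctan2(R[1,1],R[0,1])),1),'q6',round(s['qpos'][5],3),'p',np.round(s['position'],4),'F',np.round(s['force'],1),'M',np.round(s['wrist_torque'],2),'w',round(s['grip_width'],4),'g',round(s['grip_force'],1)); return s
def turn(q0,deg):  # deg CCW from above, relative to q0
    q=np.array(q0,float); q[5]-=np.radians(deg); ctrl.move_joints(q)
E
python3 - <<'E'
from h import *
x,y=.5705,-.1700; r=rv(np.radians(-16.3))
ctrl.move_to([x,y,.16],r); st()
ctrl.move_l([x,y,.066],max_speed=.08); s=st('down')
claw.gripper_to(.05,20); s=st('grip'); claw.gripper_to(.045,45); s=st('grip')
np.save('q0.npy',s['qpos'])
for d in (2,4,6,8,10,12,14):
    turn(s['qpos'],d); t=st(d)
    if abs(t['wrist_torque'][2]-s['wrist_torque'][2])>1.0: break
E
```

```text
4.52 a -16.3 q6 -0.067 p [ 0.5711 -0.1701  0.1614] F [ 0.7 -0.4  0.9] M [-0.1   0.08 -0.05] w 0.0939 g 0.0
down 5.84 a -16.3 q6 -0.067 p [ 0.5708 -0.1701  0.0665] F [ 0.1  0.8 -0.4] M [-0.03  0.04  0.05] w 0.0939 g 0.0
grip 6.54 a -16.3 q6 -0.067 p [ 0.5705 -0.17    0.066 ] F [ 0.2 -0.1 -0.3] M [-0.04  0.06 -0.01] w 0.054 g 20.0
grip 6.76 a -16.3 q6 -0.067 p [ 0.5705 -0.17    0.066 ] F [ 0.4  0.4 -0.5] M [-0.08  0.1   0.02] w 0.0535 g 45.0
2 7.01 a -14.3 q6 -0.101 p [ 0.5705 -0.17    0.066 ] F [ 0.2 -0.6  0.4] M [-0.06  0.1  -0.04] w 0.0539 g 45.0
4 7.26 a -12.4 q6 -0.135 p [ 0.5705 -0.17    0.066 ] F [1.3 0.1 0.5] M [-0.06  0.04 -0.64] w 0.0541 g 45.0
6 7.51 a -10.4 q6 -0.169 p [ 0.5704 -0.1704  0.066 ] F [-1.  -3.  -0.8] M [-0.87  0.08 -1.22] w 0.0537 g 45.0
```

Torque rises steadily from about 3° counter-clockwise, which looks like the stop. I'll try clockwise.

Run:
```python
from h import *
q=np.load('q0.npy')
for d in (2,0,-4,-8,-12,-16,-20,-24):
    turn(q,d); t=st(d)
    if t['wrist_torque'][2]>.9: break
```

```text
2 7.76 a -14.2 q6 -0.103 p [ 0.5705 -0.17    0.066 ] F [-0.7 -1.7  0.1] M [-0.54  0.06 -0.01] w 0.0536 g 45.0
0 8.01 a -16.2 q6 -0.068 p [ 0.5705 -0.1698  0.066 ] F [0.6 0.2 0.8] M [-0.03  0.11  0.01] w 0.0537 g 45.0
-4 8.26 a -20.1 q6 0.001 p [ 0.5705 -0.1699  0.066 ] F [0.5 0.2 1.1] M [-0.07  0.11  0.05] w 0.0537 g 45.0
-8 8.51 a -24.1 q6 0.07 p [ 0.5705 -0.17    0.066 ] F [-0.9  1.2  0.8] M [-0.1   0.11 -0.01] w 0.0539 g 45.0
-12 8.76 a -28.1 q6 0.139 p [ 0.5705 -0.17    0.066 ] F [-0.7 -0.5  0.9] M [-0.14  0.1   0.01] w 0.0533 g 45.0
-16 9.01 a -32.1 q6 0.209 p [ 0.5705 -0.17    0.066 ] F [-0.6 -0.2  0.4] M [-0.07  0.11  0.02] w 0.0539 g 45.0
-20 9.26 a -36.1 q6 0.279 p [ 0.5705 -0.17    0.066 ] F [-1.2 -0.6  0.3] M [-0.06  0.16 -0.04] w 0.0538 g 45.0
-24 9.51 a -40.1 q6 0.349 p [ 0.5705 -0.17    0.066 ] F [-0.4 -0.4  0.7] M [-0.14  0.13 -0.05] w 0.0535 g 45.0
```

It gives clockwise, so it is reverse-threaded. I'll turn to 69° and check that the cap turned with the grip before lifting.

Run:
```python
from h import *
q=np.load('q0.npy')
for d in (-40,-55,-65,-69): turn(q,d); s=st(d)
r=s['tcp_rot']; p=np.array([.5705,-.17,.066])
for z in (.069,.073,.08):
    ctrl.move_l([p[0],p[1],z],max_speed=.04); t=st(z)
    if t['force'][2]<-12: ctrl.move_l(p,max_speed=.04); st('back'); break
save('wrist','w2.png')
```

```text
-40 9.88 a -55.9 q6 0.625 p [ 0.5705 -0.17    0.066 ] F [-0.6  0.4  0. ] M [-0.07  0.2  -0.02] w 0.0538 g 45.0
-55 10.24 a -70.9 q6 0.886 p [ 0.5705 -0.17    0.066 ] F [ 0.3 -0.2  1.6] M [-0.04  0.22 -0.04] w 0.0542 g 45.0
-65 10.53 a -80.8 q6 1.06 p [ 0.5705 -0.17    0.066 ] F [-0.9  0.8  0.6] M [ 0.    0.23 -0.02] w 0.0534 g 45.0
-69 10.78 a -85.0 q6 1.132 p [ 0.5705 -0.17    0.066 ] F [-0.1  0.2  0.7] M [-0.05  0.21 -0.04] w 0.0538 g 45.0
0.069 11.03 a -85.2 q6 1.136 p [ 0.5706 -0.17    0.0692] F [ 0.7  0.4 -0.4] M [-0.04  0.13  0.05] w 0.0535 g 45.0
0.073 11.28 a -85.3 q6 1.137 p [ 0.5707 -0.17    0.0733] F [ 0.7  0.2 -0.2] M [-0.04  0.14  0.02] w 0.0539 g 45.0
0.08 11.61 a -85.3 q6 1.138 p [ 0.5706 -0.17    0.0804] F [-0.4 -0.1 -0.9] M [-0.03  0.15 -0.04] w 0.0536 g 45.0
```

View pics/w2.png

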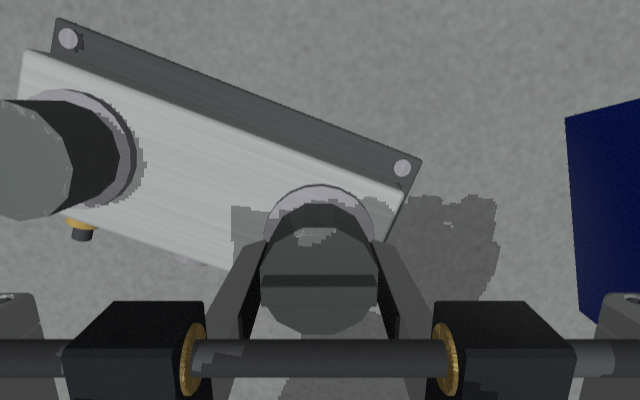

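The bar lies along the fingers at (320,280), so the cap turned with the grip. It rises freely, so I'll lift on.

Run:
```python
from h import *
ctrl.move_l([.5705,-.17,.12],max_speed=.06)
ctrl.move_l([.5705,-.17,.26],max_speed=.1); ctrl.sleep(.5); st()
save('scene','s2.png',(200,100,420,270),3.5)
```

```text
14.53 a -85.3 q6 1.138 p [ 0.5705 -0.17    0.26  ] F [ 0.5 -0.6 -1.8] M [-0.02  0.1   0.02] w 0.054 g 45.0
```

View pics/s2.png

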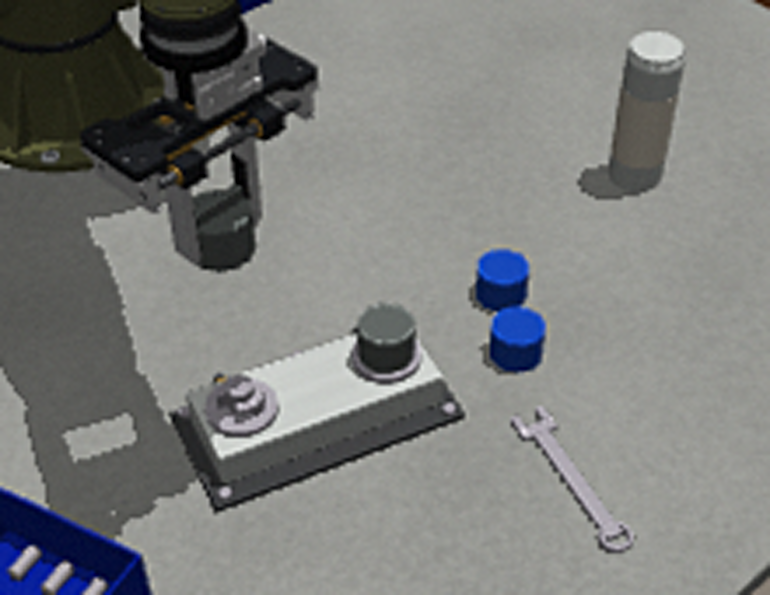

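The gripper holds the barred cap upright at crop (222,230). The stub on its seat is bare at (240,400), and the plain cap at (386,340) and the bystanders are untouched.

```bash
python3 -c "
from h import *
print(order.finish_job())"
```

```text
the job is handed in; nothing more can be done
None
```

The barred cap turned out to be reverse-threaded; I turned it 69° clockwise, lifted it straight off, and handed the job in with the gripper holding it upright and still about 19 cm above its seat, the plain cap and bench items left where they were.

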